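# Stand the bench bottles in their own non-tip stands before soldering

### The job

Make the bench safe before soldering: stand the three bottles and the glue stick each in the non-tip stand bored for it, upright and right down on the floor of its well: the green-capped bottle in the stand with the green mouth, the red-capped bottle in the red, the black-capped bottle in the black, and the glue stick in the blue. Keep all four upright on the way, and do not shove the solder spool or the nail tin aside.

Things in the scene. Friction and masses are not known exactly. Their poses are not given: they have to be found in the camera images.
- flux_bottle_mid (a point): The flux bottle: white body, green label band and green cap. Stands upright at the start; 48 mm across, 112 mm tall. This point is on its axis, half-way up, 56 mm above its flat foot; z is its own long axis, pointing to the cap. The side is straight up to about 69 mm above the foot, then a shoulder and a narrower cap. Round, so yaw has no meaning.
- patina_bottle_mid (a point): The patina bottle: slate blue-grey body, red label band and red cap. Stands upright at the start; 44 mm across, 105 mm tall. This point is on its axis, half-way up, 52.5 mm above its flat foot; z is its own long axis, pointing to the cap. The side is straight up to about 65 mm above the foot, then a shoulder and a narrower cap. Round, so yaw has no meaning.
- oil_bottle_mid (a point): The cutting-oil bottle: amber body, black label band and black cap. Stands upright at the start; 38 mm across, 95 mm tall. This point is on its axis, half-way up, 47.5 mm above its flat foot; z is its own long axis, pointing to the cap. The side is straight up to about 59 mm above the foot, then a shoulder and a narrower cap. Round, so yaw has no meaning.
- glue_stick_mid (a point): The glue stick: red cap above a white middle and blue lower sleeve. Stands upright at the start; 26 mm across, 92 mm tall. This point is on its axis, half-way up, 46 mm above its flat foot; z is its own long axis, pointing to the cap. Straight round side all the way up. Round, so yaw has no meaning.
- green_stand_well (a point): Stand for the flux bottle: loose, heavy turned pale-wood disc, 87 mm across, 34 mm tall, mouth painted green. This point is the centre of its well's flat cork floor, 7 mm above the table; z is up. The round well is 55 mm across, from 7 to 22 mm above the table, then flares to 69 mm at the rim. Round, so yaw has no meaning.
- red_stand_well (a point): Stand for the patina bottle: loose, heavy turned pale-wood disc, 83 mm across, 34 mm tall, mouth painted red. This point is the centre of its well's flat cork floor, 7 mm above the table; z is up. The round well is 51 mm across, from 7 to 22 mm above the table, then flares to 65 mm at the rim. Round, so yaw has no meaning.
- black_stand_well (a point): Stand for the cutting-oil bottle: loose, heavy turned pale-wood disc, 77 mm across, 34 mm tall, mouth painted black. This point is the centre of its well's flat cork floor, 7 mm above the table; z is up. The round well is 45 mm across, from 7 to 22 mm above the table, then flares to 59 mm at the rim. Round, so yaw has no meaning.
- blue_stand_well (a point): Stand for the glue stick: loose, heavy turned pale-wood disc, 65 mm across, 34 mm tall, mouth painted blue. This point is the centre of its well's flat cork floor, 7 mm above the table; z is up. The round well is 33 mm across, from 7 to 22 mm above the table, then flares to 47 mm at the rim. Round, so yaw has no meaning.
- solder_spool: Bystander: loose spool of solder wire standing on its flange, grey flanges, 62 mm across, 40 mm tall, a wire end sticking out. Origin at the centre of its underside.
- nail_tin: Bystander: loose open round pale tin of nails, 61 mm across, 22 mm tall. Origin at the centre of its underside.
Mind the look-alikes: they are no part of the job. Leave any yellow look-alike of the part that bears oil_bottle_mid alone.

How it is judged (in metres and radians):
At the end, for the whole second after the job is handed in: Each of the four is in its own stand, all at once: axis within 8 mm of the well's axis, foot within 4 mm of the well's floor, upright within 0.12 rad, the stand itself level within 0.1 rad (horizontal distance between flux_bottle_mid and green_stand_well below 0.008 m and z of flux_bottle_mid in the frame of green_stand_well below 0.06 m and angle between each of flux_bottle_mid, patina_bottle_mid, oil_bottle_mid, glue_stick_mid's own z axis and vertical below 0.12 rad and angle between each of green_stand_well, red_stand_well, black_stand_well, blue_stand_well's own z axis and vertical below 0.1 rad and horizontal distance between patina_bottle_mid and red_stand_well below 0.008 m and z of patina_bottle_mid in the frame of red_stand_well below 0.0565 m and horizontal distance between oil_bottle_mid and black_stand_well below 0.008 m and z of oil_bottle_mid in the frame of black_stand_well below 0.0515 m and horizontal distance between glue_stick_mid and blue_stand_well below 0.008 m and z of glue_stick_mid in the frame of blue_stand_well below 0.05 m); the robot touches nothing.
It fails at once if a bottle or the glue stick is tipped more than about 35 degrees (angle between any of flux_bottle_mid, patina_bottle_mid, oil_bottle_mid, glue_stick_mid's own z axis and vertical above 0.6 rad).
It fails at once if the spool of solder is pushed more than 30 mm (distance of solder_spool from where it was at the start of the episode above 0.03 m).
It fails at once if the tin of nails is pushed more than 30 mm (distance of nail_tin from where it was at the start of the episode above 0.03 m).
It also fails if it takes over 90 s, if anything falls off the work surface, if the arm or the gripper's body presses on something with over 40 N, if the wrist force passes 120 N, or if a joint passes its speed limit or range.

### The arm

A 6-joint arm with a two-finger parallel gripper is mounted at the origin on a cart in front of the work surface, level with it; the furniture and walls round the work are solid. World frame = base frame: x ahead of the robot, y to its left, z up, the work surface at z = 0. Lengths are in mm, angles in rad, forces in N, time in s.
With the tool pointing down it reaches from about 275 to 850 mm from the base axis. Payload 5.2 kg.
Tool frame: the origin (TCP) lies at the very end of the fingers, on their centre line; the grasp point (between the pads) lies 19 mm behind it (arm.grasp_offset is the distance from the TCP to the grasp point, in mm); z points along the fingers, y is the line along which they close (so a half turn about z gives the same grasp; the last joint's range is limited). The gripper opens to 85 mm and grips with 20 to 120 N. Pads are 22 mm wide; open, the fingers measure 114 mm over their backs; the gripper's body (76 mm by 85 mm) begins 54 mm behind the grasp point. The pads swing forward as they close: fully open they stand 13 mm farther back than shut.
Start: joints at [1.109, 0.259, 1.535, -0, 1.348, -0.203], TCP at [140.734, 531.695, 231.31] pointing down, gripper open.
Joint ranges: [-3.14, 3.14], [-0.91, 2.08], [0.19, 2.58], [-1.22, 4.36], [0.22, 2.71], [-3.12, 3.12]. Speed limits (rad/s): [2.57, 2.57, 3.14, 3.14, 3.14, 3.14].

### API

Orientations are given as a unit quaternion [w, x, y, z].
In Python, from bench import arm gives the robot as it stands.
- The arm moves only by the tool jog_arm, never from a script. Its argument "rows" is text: rows parted by semicolons, each of 5 numbers parted by spaces: the finger opening in mm, from 0 to 85.4, then the shift along the tool's x, y, z each as a share of 0.03 m, from -1 to 1, then the turn about the tool's z as a share of 8 degrees, from -1 to 1. A call has 1 to 10 rows; each row shifts and turns the commanded pose from where the row before left it, along the tool's axes as they then stand; what a row does not reach is not made up. A row lasts 1/8 s, in which the tool goes at most 62.5 mm and 10.7 degrees, less where a joint would pass 70% of its speed; a pose out of reach is approached as far as the arm can. A call with a number of a shift or a turn outside -1 to 1 is refused whole. A call with a gripper value outside its range is refused whole. The fingers move at their own pace and stop on an object; "grip_force" is the grip in N (left out, the last holds). Time passes only in rows, so rows that do not move let the fingers close. It gives the time, the measured TCP pose, the force, the opening and the grip force at its end, in the units of the state.
- arm.observe(): the state, without advancing time (a new reading comes with each control period).
- arm.grab_frame(name): name is "scene" or "top"; returns the picture (384x512x3 uint8, red, green, blue); there is no depth.
- arm.camera_info(name): a dict with "fx", "fy", "cx", "cy" (pixels), "T" (4x4, takes a point from camera to world coordinates). Camera axes: x right, y up, looking along -z (the intrinsics and any distortion apply to the point x, -y, -z); pixel columns grow to the right and rows downward; lengths in mm; the calibration is good to about 2 mm. A picture is of the moment at which its call begins. camera_info takes no time and is no camera call.
- arm.sign_off(): hands the job in; it is judged then, once.
The state is a dict: "clock": time; "qpos": joint angles; "joint_vel": joint speeds; "effort": joint torques, N m; "tool_pos": TCP position; "eef_rot": TCP orientation; "wrist_force": force on the tool from outside, world axes, zero at the start; "moment": the same for the moment, N m; "gripper_width": finger opening in mm; "finger_force": force on a finger pad.
Only numpy, scipy, OpenCV 4.12 (cv2) and the standard library are available. Lean on these libraries where they do the work, as an engineer would, in place of code of your own. Each camera call takes 0.05 s, during which the arm holds its last target. There are 200 camera calls.

## Working session

There is one attempt and no reset: what is moved stays moved. The work goes in short steps, Python scripts to look and compute and a tool call to move; the robot and the scene stay as the last step left them, time stands still between calls to the robot, and variables do not carry over. Pictures are saved under pics/ and viewed, at most 14 in all, crops included, and the job is handed in when it is done.

Besides the shell and the picture viewer there is one more tool, called as name(argument=value, ...), one argument or row to a line, values as JSON. jog_arm: Moves the arm, as the interface text tells. Shift numbers are shares of 0.03 m and turn numbers shares of 8 degrees, none past 1 either way. Its arguments: {"type":"object","properties":{"rows":{"type":"string"},"grip_force":{"type":"number"}},"required":["rows"]}

```bash
mkdir -p pics; ls
python3 - <<'E'
from bench import arm
import cv2,numpy as np
for n in("scene","top"):
    f=arm.grab_frame(n);cv2.imwrite(f"pics/{n}0.png",f[:,:,::-1]);i=arm.camera_info(n);print({k:np.round(v,3).tolist() if k!='dist' else v for k,v in i.items()})
print(arm.observe())
E
```

```text
pics
{'fx': 402.154, 'fy': 402.154, 'cx': 251.929, 'cy': 194.994, 'T': [[0.606, 0.332, -0.722, -119.108], [-0.795, 0.245, -0.554, -552.511], [-0.007, 0.911, 0.413, 454.243], [0.0, 0.0, 0.0, 1.0]]}
{'fx': 392.363, 'fy': 392.363, 'cx': 254.764, 'cy': 190.241, 'T': [[-0.164, 0.963, -0.213, 370.592], [-0.986, -0.161, 0.031, -6.902], [-0.004, 0.215, 0.977, 1075.923], [0.0, 0.0, 0.0, 1.0]]}
{'clock': 0.1, 'qpos': array([ 1.10918502e+00,  2.59263711e-01,  1.53595027e+00, -2.11476818e-05,
        1.34801078e+00, -2.02812817e-01]), 'joint_vel': array([-0.00041711, -0.00314072, -0.00171761, -0.00039973,  0.00020964,
       -0.00081859]), 'effort': array([ 1.16313007e-03, -4.46973467e+01, -2.91244715e+01, -3.08662547e-04,
        6.28245689e-03,  1.78817959e-05]), 'tool_pos': array([140.53463161, 531.25955968, 230.57066087]), 'eef_rot': array([-2.56396974e-04,  1.29036065e-01,  9.91639566e-01, -7.74797769e-04]), 'wrist_force': array([-0.45660618,  0.21943417, -0.64242276]), 'moment': array([0.0125257 , 0.00036833, 0.04237313]), 'finger_force': 0.0, 'gripper_width': 85.61023298593952}
```

View pics/scene0.png

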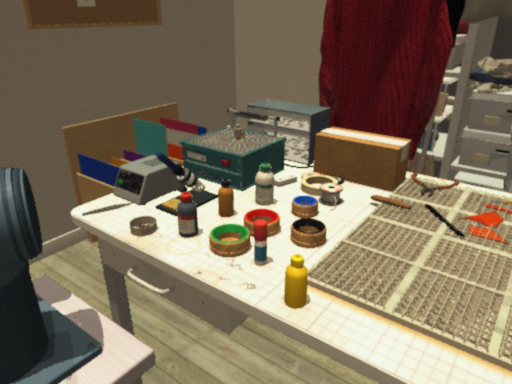

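View pics/top0.png

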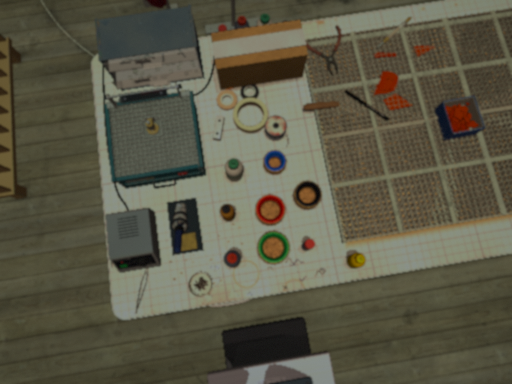

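```bash
cat > h.py <<'E'
from bench import arm
import cv2,numpy as np
def ray(n,u,v,z):
    i=arm.camera_info(n);T=np.array(i["T"])
    d=T[:3,:3]@np.array([(u-i["cx"])/i["fx"],-(v-i["cy"])/i["fy"],-1]);o=T[:3,3]
    return (o+d*(z-o[2])/d[2])[:2]
def proj(n,p):
    i=arm.camera_info(n);T=np.array(i["T"]);c=T[:3,:3].T@(np.array(p,float)-T[:3,3])
    return i["cx"]+i["fx"]*c[0]/-c[2], i["cy"]-i["fy"]*c[1]/-c[2]
E
python3 - <<'E'
from h import *
a=cv2.imread("pics/top0.png");c=cv2.resize(a[110:300,180:370],None,fx=3.1,fy=3.1,interpolation=cv2.INTER_CUBIC);cv2.imwrite("pics/c0.png",c)
a=cv2.imread("pics/scene0.png");c=cv2.resize(a[155:315,125:355],None,fx=3.4,fy=3.4,interpolation=cv2.INTER_CUBIC);cv2.imwrite("pics/c1.png",c)
print(proj("top",(0,0,0)),proj("top",(140,531,230)),proj("scene",(140,531,230)))
G=dict(flux=(234,162,112),patina=(232,258,105),oil=(228,212,95),glue=(308,243,92),green=(273,247,34),red=(270,209,34),black=(307,194,34),blue=(275,161,34),spool=(276,127,40),tin=(200,284,22),yellow=(357,260,95))
for k,(u,v,z) in G.items(): print(k,ray("top",u,v,z).round(1))
E
```

```text
(np.float64(278.49375942173526), np.float64(428.07933981713234)) (np.float64(2.4872758329897806), np.float64(443.2379749387545)) (np.float64(-69.08864452883532), np.float64(127.44739421828577))
flux [662.    2.8]
patina [423.9  45. ]
oil [539.6  38.1]
glue [ 430.  -146.8]
green [438.3 -62.1]
red [539.6 -71.8]
black [ 563.6 -177.9]
blue [ 669.7 -108.6]
spool [ 765.2 -128.1]
tin [375.9 142.1]
yellow [ 369.2 -257.2]
```

View pics/c0.png

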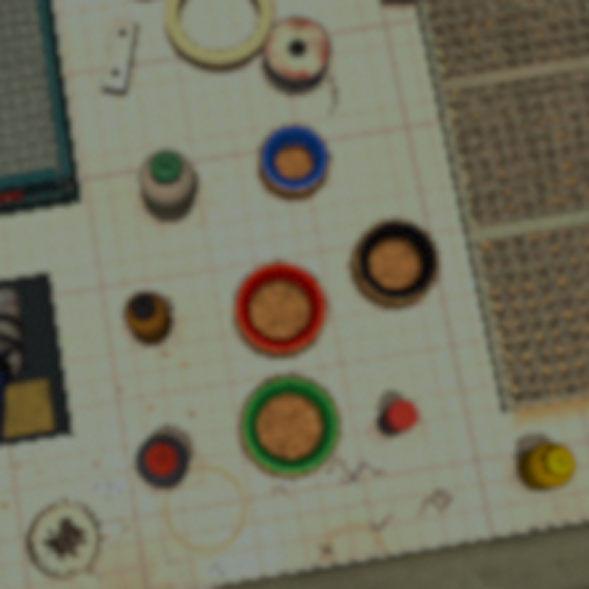

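View pics/c1.png

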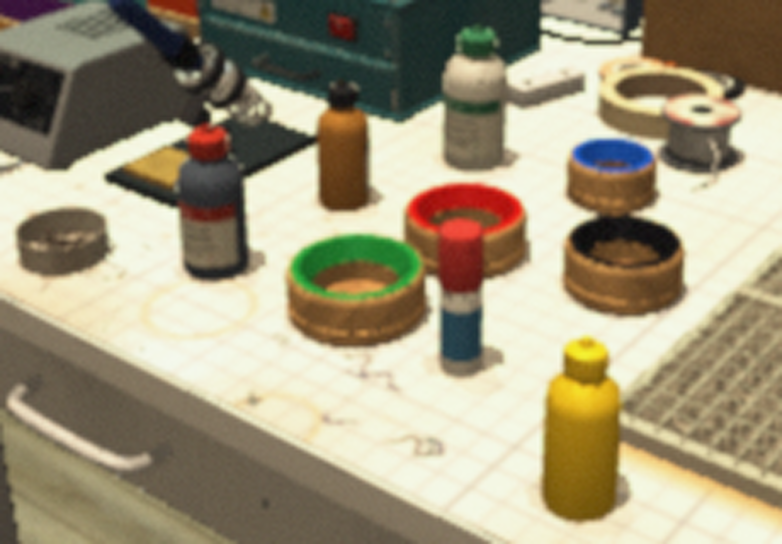

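```bash
cat > m.py <<'E'
from h import *
G=dict(flux=(234,162,106),patina=(232,258,100),oil=(228,212,90),glue=(308,243,90),green=(273,247,34),red=(270,209,34),black=(307,194,34),blue=(275,161,34))
C=dict(flux='g',patina='r',oil='k',glue='r',green='g',red='r',black='k',blue='b')
def mask(a,c):
    B,Gc,R=[a[:,:,i].astype(int) for i in range(3)];V=a.max(2)
    return {'g':(Gc-R>20)&(Gc-B>8),'r':(R-Gc>45)&(R-B>40),'b':(B-R>30)&(B-Gc>20),'k':(V<48)}[c].astype(np.uint8)
def blob(m,u,v,r):
    n,l,s,ce=cv2.connectedComponentsWithStats(m)
    best=[(s[i,4],i) for i in range(1,n) if np.hypot(*(ce[i]-[u,v]))<r]
    i=max(best)[1]; return (l==i).astype(np.uint8),s[i]
def measure(a,names=G,G=G):
    out={}
    for k in names:
        u,v,z=G[k];m,s=blob(mask(a,C[k]),u,v,9)
        c=max(cv2.findContours(m,0,2)[0],key=cv2.contourArea)
        h=cv2.convexHull(c);f=np.zeros_like(m);cv2.fillConvexPoly(f,h,1);M=cv2.moments(f,True)
        p=M['m10']/M['m00'],M['m01']/M['m00']
        out[k]=(ray("top",*p,z),np.round(p,1),s[2:4],s[4])
    return out
E
python3 - <<'E'
from m import *
a=cv2.imread("pics/top0.png")
r=measure(a)
for k,v in r.items(): print(k,v[0].round(1),*v[1:], 'scene mid',np.round(proj("scene",(*v[0],34 if k in('green','red','black','blue') else 35)),1))
b=cv2.imread("pics/scene0.png")
for k,c,u,v in(('green','g',230,236),('red','r',262,219),('blue','b',305,203),('black','k',308,228),('fluxcap','g',265,168),('patcap','r',186,198),('oilcap','k',226,183),('gluecap','r',260,228)):
    m,s=blob(mask(b,c),u,v,9);print(k,s, s[0]+s[2]/2-.5)
for k,(zc) in dict(flux=106,patina=100,oil=90,glue=80).items(): print(k,proj("scene",(*r[k][0],zc)))
E
```

```text
flux [661.4   5.8] [233.  163.1] [9 9] 65 scene mid [264.3 189.3]
patina [425.   46.3] [231.5 257.7] [10 11] 85 scene mid [187.8 219.1]
oil [550.1  42.4] [225.8 208.6] [8 8] 42 scene mid [225.7 200.4]
glue [ 428.4 -149.9] [309.2 243.5] [10 10] 78 scene mid [259.4 246.3]
green [438.5 -62.4] [273.1 246.9] [31 31] 348 scene mid [228.8 231.5]
red [539.6 -71.8] [270. 209.] [29 29] 425 scene mid [260.7 215.1]
black [ 564.5 -179.8] [307.7 193.6] [24 24] 215 scene mid [307.6 224.4]
blue [ 671.8 -107.7] [274.6 160.3] [20 20] 193 scene mid [304.2 199.3]
green [210 223  39  20 402] 229.0
red [244 208  35  33 650] 261.0
blue [294 196  23   9 166] 305.0
black [294 219  30  12 205] 308.5
fluxcap [259 162  12   9  86] 264.5
patcap [180 191  12  11 106] 185.5
oilcap [221 177  10  10  47] 225.5
gluecap [244 208  35  33 650] 261.0
flux (np.float64(264.47370109809333), np.float64(163.62524520564529))
patina (np.float64(185.5924475228845), np.float64(192.57233295491525))
oil (np.float64(224.89463950968937), np.float64(179.65273808533752))
glue (np.float64(259.4297768880857), np.float64(226.20071729771226))
```

```bash
cat > go.py <<'E'
import sys
from bench import arm
import numpy as np
from scipy.spatial.transform import Rotation as R
s=arm.observe();q=s["eef_rot"];r=R.from_quat([q[1],q[2],q[3],q[0]])
print("pos",s["tool_pos"].round(1),"w",s["gripper_width"].round(1),"F",s["wrist_force"].round(1),s["finger_force"],"t",round(s["clock"],2))
for a in sys.argv[1:]:
    d=np.array(eval(a),float)-s["tool_pos"];print(a,"shares",(r.inv().apply(d)/30).round(2))
E
python3 go.py 425,46,231 425,46,36
```

```text
Traceback (most recent call last):
  File "go.py", line 6, in <module>
    print("pos",s["tool_pos"].round(1),"w",s["gripper_width"].round(1),"F",s["wrist_force"].round(1),s["finger_force"],"t",round(s["clock"],2))
                                           ^^^^^^^^^^^^^^^^^^^^^^^^
AttributeError: 'float' object has no attribute 'round'
```

```bash
sed -i 's/s\["gripper_width"\].round(1)/round(s["gripper_width"],1)/' go.py
python3 go.py 425,46,231 425,46,36
```

```text
pos [140.5 531.3 230.6] w 85.6 F [-0.5  0.2 -0.6] 0.0 t 0.1
425,46,231 shares [-13.31 -13.21   0.  ]
425,46,36 shares [-13.31 -13.2    6.5 ]
```

jog_arm(
  rows="85 -0.9 -0.9 0 0;85 -0.9 -0.9 0 0;85 -0.9 -0.9 0 0;85 -0.9 -0.9 0 0;85 -0.9 -0.9 0 0;85 -0.9 -0.9 0 0;85 -0.9 -0.9 0 0;85 -0.9 -0.9 0 0;85 -0.9 -0.9 0 0;85 -0.9 -0.9 0 0",
  grip_force=40,
)

```text
clock: 1.35
tool_pos: [332.9, 200.4, 231.1]
eef_rot: [-0.0, 0.129, 0.992, -0.0]
wrist_force: [1.0, -0.4, -0.1]
gripper_width: 84.8
finger_force: 0.0
```

jog_arm(
  rows="85 -0.9 -0.9 0 0;85 -0.9 -0.9 0 0;85 -0.9 -0.9 0 0;85 -0.9 -0.9 0 0;85 -0.7 -0.6 0 0;85 0 0 0 0;85 0 0 0 0",
)

```text
clock: 2.22
tool_pos: [424.4, 47.2, 230.9]
eef_rot: [-0.001, 0.129, 0.992, 0.0]
wrist_force: [0.1, 0.6, 0.6]
gripper_width: 85.2
finger_force: 0.0
```

```bash
python3 go.py 425,46,231 425,46,36
```

```text
pos [424.4  47.2 230.9] w 85.2 F [0.1 0.6 0.6] 0.0 t 2.23
425,46,231 shares [-0.03 -0.03 -0.  ]
425,46,36 shares [-0.04 -0.04  6.5 ]
```

jog_arm(
  rows="75 0 0 1 0;75 0 0 1 0;75 0 0 1 0;75 0 0 1 0;75 0 0 1 0;75 0 0 1 0;75 0 0 0.5 0;75 0 0 0 0",
)

```text
clock: 3.22
tool_pos: [423.5, 47.9, 35.5]
eef_rot: [-0.002, 0.128, 0.992, 0.0]
wrist_force: [-0.7, 0.2, -0.5]
gripper_width: 74.8
finger_force: 0.0
```

jog_arm(
  rows="60 0 0 0 0;52 0 0 0 0;48 0 0 0 0;40 0 0 0 0;36 0 0 0 0;36 0 0 0 0;36 0 0 0 0;36 0 0 0 0",
)

```text
clock: 4.22
tool_pos: [425.7, 46.9, 37.2]
eef_rot: [0.001, 0.129, 0.992, 0.0]
wrist_force: [-0.7, 1.4, 7.8]
gripper_width: 43.0
finger_force: 39.9
```

```bash
cat > snap.py <<'E'
import sys;from h import *
t=sys.argv[1];o=[]
for n,(x0,x1,y0,y1) in(("scene",(100,356,100,300)),("top",(170,370,110,310))):
    f=arm.grab_frame(n)[:,:,::-1];cv2.imwrite(f"pics/{n}_{t}.png",f);c=f[y0:y1,x0:x1];o.append(cv2.resize(c,(int(c.shape[1]*400/200*0.85),340),interpolation=2))
cv2.imwrite(f"pics/v_{t}.png",np.hstack(o))
E
python3 go.py 425,46,231 540,-72,150;python3 snap.py a
```

```text
pos [425.7  46.9  37.2] w 43.0 F [-0.7  1.4  7.8] 39.93129671551287 t 4.22
425,46,231 shares [ 0.01 -0.03 -6.46]
540,-72,150 shares [-4.7  -2.85 -3.75]
```

View pics/v_a.png

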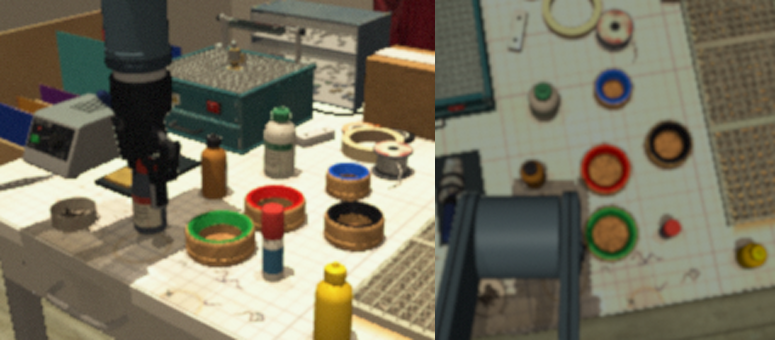

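jog_arm(
  rows="36 0 0 -0.5 0;36 0 0 -1 0;36 0 0 -1 0;36 0 0 -1 0;36 -0.7 -0.4 -0.3 0;36 -1 -0.6 0 0;36 -1 -0.6 0 0;36 -1 -0.6 0 0;36 -0.8 -0.5 0 0;36 -0.2 -0.15 0 0",
)

```text
clock: 5.58
tool_pos: [540.2, -73.3, 150.0]
eef_rot: [-0.0, 0.13, 0.992, -0.0]
wrist_force: [-0.3, 0.1, -1.9]
gripper_width: 42.9
finger_force: 41.1
```

jog_arm(
  rows="36 0 0 0 0;36 0 0 0 0",
)

```text
clock: 5.82
tool_pos: [538.6, -71.1, 150.2]
eef_rot: [-0.001, 0.129, 0.992, 0.0]
wrist_force: [0.9, -0.3, -1.1]
gripper_width: 42.7
finger_force: 41.1
```

```bash
python3 go.py 540,-72,80 540,-72,44
```

```text
pos [538.6 -71.1 150.2] w 42.7 F [ 0.9 -0.3 -1.1] 41.098710196092725 t 5.83
540,-72,80 shares [-0.06 -0.02  2.34]
540,-72,44 shares [-0.06 -0.02  3.54]
```

jog_arm(
  rows="36 -0.04 -0.02 1 0;36 0 0 1 0;36 0 0 0.8 0;36 0 0 0.25 0;36 0 0 0.2 0;36 0 0 0.15 0;36 0 0 0.1 0;36 0 0 0 0",
)

```text
clock: 6.82
tool_pos: [540.6, -72.9, 45.5]
eef_rot: [0.0, 0.129, 0.992, -0.0]
wrist_force: [-0.8, 0.0, -0.5]
gripper_width: 42.5
finger_force: 41.1
```

```bash
python3 go.py 540,-72,44; python3 snap.py b
```

```text
pos [540.6 -72.9  45.5] w 42.5 F [-0.8  0.  -0.5] 41.08587697148323 t 6.83
540,-72,44 shares [0.03 0.02 0.05]
```

View pics/v_b.png

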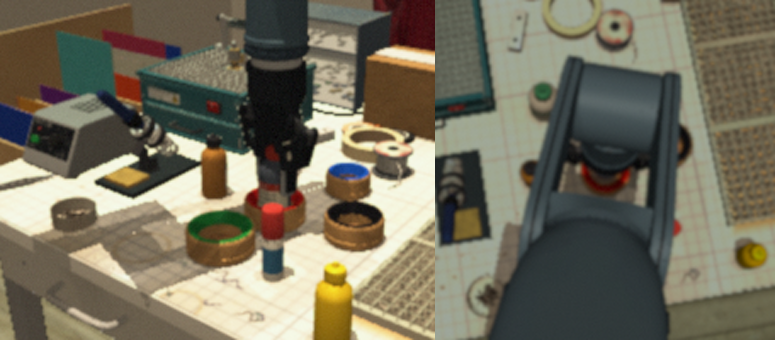

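jog_arm(
  rows="36 0 0 0.07 0;36 0 0 0.05 0;36 0 0 0 0;36 0 0 0 0",
)

```text
clock: 7.42
tool_pos: [541.3, -73.1, 44.2]
eef_rot: [0.001, 0.129, 0.992, -0.0]
wrist_force: [-4.9, 1.2, 17.4]
gripper_width: 42.7
finger_force: 43.0
```

jog_arm(
  rows="46 0 0 -0.03 0;52 0 0 0 0;60 0 0 0 0;66 0 0 0 0;66 0 0 0 0;70 0 0 -0.5 0;70 0 0 -1 0;70 0 0 -1 0;70 0 0 -1 0;70 0 0 -0.5 0",
)

```text
clock: 8.68
tool_pos: [541.5, -73.2, 165.3]
eef_rot: [0.002, 0.129, 0.992, -0.0]
wrist_force: [0.7, -0.1, -0.4]
gripper_width: 69.8
finger_force: 0.0
```

```bash
python3 go.py 550,42,160 550,42,33
```

```text
pos [541.5 -73.2 165.3] w 69.8 F [ 0.7 -0.1 -0.4] 0.0 t 8.68
550,42,160 shares [0.71 3.78 0.17]
550,42,33 shares [0.72 3.78 4.41]
```

jog_arm(
  rows="66 0.2 0.95 0 0;66 0.2 0.95 0 0;66 0.2 0.95 0 0;66 0.1 0.92 0 0;66 0 0 0 0;66 0 0 0 0",
)

```text
clock: 9.43
tool_pos: [549.0, 41.4, 162.5]
eef_rot: [-0.0, 0.129, 0.992, -0.0]
wrist_force: [0.3, 0.2, -0.7]
gripper_width: 66.1
finger_force: 0.0
```

```bash
python3 go.py 550,42,33
python3 - <<'E'
from m import *
f=arm.grab_frame("scene")[:,:,::-1];m,s=blob(mask(f,'k'),226,183,12);print(s)
f=arm.grab_frame("scene")[:,:,::-1];m,s=blob(mask(f,'r'),262,190,25);print(s,proj("scene",(540,-72,107)))
E
```

```text
pos [549.   41.4 162.5] w 66.1 F [ 0.3  0.2 -0.7] 0.0 t 9.43
550,42,33 shares [-0.03  0.03  4.32]
[220 178  11   9  53]
[257 184  11  11  97] (np.float64(260.9851751013149), np.float64(185.55084502627844))
```

jog_arm(
  rows="66 0 0 1 0;66 0 0 1 0;66 0 0 1 0;66 0 0 1 0;66 0 0 0.3 0;66 0 0 0 0;52 0 0 0 0;44 0 0 0 0;36 0 0 0 0;32 0 0 0 0",
)

```text
clock: 10.78
tool_pos: [549.8, 41.5, 34.9]
eef_rot: [0.001, 0.129, 0.992, -0.0]
wrist_force: [-1.3, -1.1, 6.0]
gripper_width: 36.2
finger_force: 39.3
```

jog_arm(
  rows="32 0 0 0 0;32 0 0 0 0;32 0 0 0 0",
)

```text
clock: 11.15
tool_pos: [549.9, 41.5, 35.0]
eef_rot: [0.001, 0.129, 0.992, -0.0]
wrist_force: [-0.7, -1.5, 5.9]
gripper_width: 36.3
finger_force: 39.3
```

```bash
python3 go.py 564.5,-179.5,150
```

```text
pos [549.9  41.5  35. ] w 36.3 F [-0.7 -1.5  5.9] 39.25273341592401 t 11.15
564.5,-179.5,150 shares [-2.36 -7.   -3.83]
```

jog_arm(
  rows="32 0 0 -0.5 0;32 0 0 -1 0;32 0 0 -1 0;32 0 0 -1 0;32 0 0 -1 0;32 -0.2 -0.6 -0.5 0;32 -0.3 -0.9 0 0;32 -0.3 -0.9 0 0;32 -0.3 -0.9 0 0;32 -0.3 -0.9 0 0",
)

```text
clock: 12.4
tool_pos: [557.0, -92.6, 183.5]
eef_rot: [-0.0, 0.129, 0.992, -0.0]
wrist_force: [-0.4, 0.2, -1.0]
gripper_width: 36.7
finger_force: 40.3
```

jog_arm(
  rows="32 -0.3 -0.9 0 0;32 -0.3 -0.9 0 0;32 -0.3 -0.8 0 0;32 -0.06 -0.2 0 0;32 0 0 0 0;32 0 0 0 0",
)

```text
clock: 13.15
tool_pos: [563.6, -178.4, 183.5]
eef_rot: [-0.0, 0.129, 0.992, 0.0]
wrist_force: [0.1, 0.7, -0.9]
gripper_width: 36.3
finger_force: 40.2
```

```bash
python3 go.py 564.5,-179.5,41; python3 snap.py c
```

```text
pos [ 563.6 -178.4  183.5] w 36.3 F [ 0.1  0.7 -0.9] 40.23896757513285 t 13.15
564.5,-179.5,41 shares [-0.04 -0.03  4.75]
```

View pics/v_c.png

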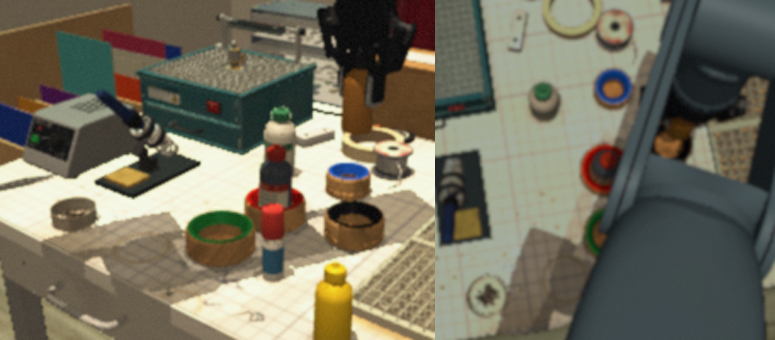

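jog_arm(
  rows="32 -0.03 -0.03 1 0;32 0 0 1 0;32 0 0 1 0;32 0 0 0.8 0;32 0 0 0.25 0;32 0 0 0.2 0;32 0 0 0.15 0;32 0 0 0.1 0;32 0 0 0 0;32 0 0 0 0",
)

```text
clock: 14.5
tool_pos: [564.7, -180.5, 48.9]
eef_rot: [0.0, 0.129, 0.992, -0.0]
wrist_force: [0.1, 0.6, -0.0]
gripper_width: 36.1
finger_force: 40.2
```

jog_arm(
  rows="32 0 0 0.1 0;32 0 0 0.05 0;32 0 0 0 0;32 0 0 0 0",
)

```text
clock: 15.0
tool_pos: [564.5, -180.4, 44.1]
eef_rot: [-0.0, 0.129, 0.992, 0.0]
wrist_force: [-0.7, 0.2, -1.6]
gripper_width: 36.5
finger_force: 40.2
```

jog_arm(
  rows="32 0 0 0.05 0;32 0 0 0.05 0;32 0 0 0 0;32 0 0 0 0",
)

```text
clock: 15.5
tool_pos: [564.7, -180.4, 42.0]
eef_rot: [0.0, 0.129, 0.992, -0.0]
wrist_force: [-1.6, 1.7, 5.9]
gripper_width: 36.0
finger_force: 40.9
```

jog_arm(
  rows="40 0 0 0 0;46 0 0 0 0;54 0 0 0 0;60 0 0 0 0;60 0 0 0 0;62 0 0 -0.5 0;62 0 0 -1 0;62 0 0 -1 0;62 0 0 -1 0;62 0 0 -0.5 0",
)

```text
clock: 16.75
tool_pos: [565.5, -180.9, 164.0]
eef_rot: [0.002, 0.129, 0.992, -0.001]
wrist_force: [0.4, -0.4, 0.4]
gripper_width: 62.1
finger_force: 0.0
```

```bash
python3 go.py 428.5,-150,150 428.5,-150,34
```

```text
pos [ 565.5 -180.9  164. ] w 62.1 F [ 0.4 -0.4  0.4] 0.0 t 16.75
428.5,-150,150 shares [ 4.68 -0.17  0.45]
428.5,-150,34 shares [ 4.69 -0.17  4.32]
```

jog_arm(
  rows="56 0.95 -0.04 0 0;56 0.95 -0.04 0 0;56 0.95 -0.04 0 0;56 0.95 -0.05 0 0;56 0.86 -0.03 0 0;56 0 0 0 0;56 0 0 0 0",
)

```text
clock: 17.62
tool_pos: [428.7, -150.8, 161.5]
eef_rot: [0.001, 0.129, 0.992, -0.0]
wrist_force: [-0.8, -0.8, 0.4]
gripper_width: 55.8
finger_force: 0.0
```

jog_arm(
  rows="56 0 0 1 0;56 0 0 1 0;56 0 0 1 0;56 0 0 1 0;56 0 0 0.3 0;56 0 0 0 0;40 0 0 0 0;32 0 0 0 0;25 0 0 0 0;20 0 0 0 0",
)

```text
clock: 18.88
tool_pos: [428.5, -151.0, 32.9]
eef_rot: [0.001, 0.129, 0.992, -0.001]
wrist_force: [0.5, -0.6, 6.0]
gripper_width: 25.1
finger_force: 38.8
```

jog_arm(
  rows="20 0 0 0 0;20 0 0 0 0;20 0 0 0 0",
)

```text
clock: 19.25
tool_pos: [428.5, -151.0, 32.9]
eef_rot: [0.001, 0.129, 0.992, -0.001]
wrist_force: [-0.6, 0.2, 5.8]
gripper_width: 25.1
finger_force: 38.8
```

```bash
python3 go.py 672,-108,150; python3 snap.py d
```

```text
pos [ 428.5 -151.    32.9] w 25.1 F [-0.6  0.2  5.8] 38.79360169172287 t 19.25
672,-108,150 shares [-7.49  3.46 -3.89]
```

View pics/v_d.png

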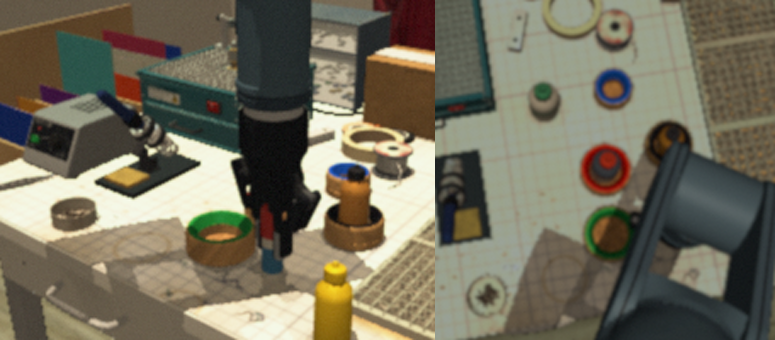

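jog_arm(
  rows="20 0 0 -0.5 0;20 0 0 -1 0;20 0 0 -1 0;20 0 0 -1 0;20 0 0 -1 0;20 -0.6 0.3 -0.5 0;20 -0.95 0.45 0 0;20 -0.95 0.45 0 0;20 -0.95 0.45 0 0;20 -0.95 0.45 0 0",
)

```text
clock: 20.6
tool_pos: [572.2, -122.8, 181.9]
eef_rot: [-0.0, 0.129, 0.992, 0.0]
wrist_force: [1.0, -0.8, -0.2]
gripper_width: 24.5
finger_force: 39.1
```

jog_arm(
  rows="20 -0.95 0.45 0 0;20 -0.95 0.45 0 0;20 -0.95 0.4 0 0;20 -0.2 0.05 0 0;20 0 0 0 0;20 0 0 0 0",
)

```text
clock: 21.35
tool_pos: [669.3, -107.7, 182.1]
eef_rot: [-0.0, 0.129, 0.992, 0.0]
wrist_force: [-0.2, -0.4, -1.2]
gripper_width: 24.6
finger_force: 39.1
```

```bash
python3 go.py 672,-108,40
python3 - <<'E'
from m import *
f=arm.grab_frame("scene")[:,:,::-1];m,s=blob(mask(f,'b'),305,203,9);print(s)
E
```

```text
pos [ 669.3 -107.7  182.1] w 24.6 F [-0.2 -0.4 -1.2] 39.122557640075684 t 21.35
672,-108,40 shares [-0.09  0.01  4.74]
[294 196  15   9  85]
```

jog_arm(
  rows="20 -0.08 0.01 1 0;20 0 0 1 0;20 0 0 1 0;20 0 0 0.8 0;20 0 0 0.25 0;20 0 0 0.2 0;20 0 0 0.15 0;20 0 0 0.1 0;20 0 0 0.1 0;20 0 0 0 0",
)

```text
clock: 22.65
tool_pos: [672.7, -107.8, 44.0]
eef_rot: [-0.0, 0.129, 0.992, 0.0]
wrist_force: [-0.6, -0.2, -0.1]
gripper_width: 24.9
finger_force: 39.1
```

jog_arm(
  rows="20 0 0 0.07 0;20 0 0 0 0;20 0 0 0 0",
)

```text
clock: 23.02
tool_pos: [672.8, -107.8, 42.0]
eef_rot: [0.0, 0.129, 0.992, -0.0]
wrist_force: [1.0, 1.0, 0.5]
gripper_width: 24.9
finger_force: 39.1
```

jog_arm(
  rows="20 0 0 0.05 0;20 0 0 0.03 0;20 0 0 0 0;20 0 0 0 0",
)

```text
clock: 23.52
tool_pos: [672.9, -107.9, 40.0]
eef_rot: [0.0, 0.129, 0.992, -0.0]
wrist_force: [-0.9, 0.2, 3.2]
gripper_width: 24.6
finger_force: 39.1
```

jog_arm(
  rows="28 0 0 0 0;36 0 0 0 0;44 0 0 0 0;50 0 0 0 0;50 0 0 0 0;60 0 0 -0.5 0;70 0 0 -1 0;70 0 0 -1 0;70 0 0 -1 0;70 0 0 -0.7 0",
)

```text
clock: 24.78
tool_pos: [673.5, -108.1, 168.9]
eef_rot: [0.002, 0.129, 0.992, -0.0]
wrist_force: [0.1, 0.3, 0.1]
gripper_width: 70.1
finger_force: 0.0
```

```bash
python3 go.py 661.5,5.5,165 661.5,5.5,43
```

```text
pos [ 673.5 -108.1  168.9] w 70.1 F [0.1 0.3 0.1] 0.0 t 24.77
661.5,5.5,165 shares [1.36 3.56 0.12]
661.5,5.5,43 shares [1.37 3.56 4.19]
```

jog_arm(
  rows="70 0.35 0.9 0 0;70 0.35 0.9 0 0;70 0.35 0.9 0 0;70 0.31 0.86 0 0;70 0 0 0 0;70 0 0 0 0",
)

```text
clock: 25.52
tool_pos: [661.0, 5.3, 166.5]
eef_rot: [0.001, 0.129, 0.992, -0.0]
wrist_force: [-0.8, -0.4, -0.4]
gripper_width: 69.8
finger_force: 0.0
```

```bash
python3 go.py 661.5,5.5,43;python3 snap.py e
```

```text
pos [661.    5.3 166.5] w 69.8 F [-0.8 -0.4 -0.4] 0.0 t 25.52
661.5,5.5,43 shares [-0.01  0.01  4.12]
```

View pics/v_e.png

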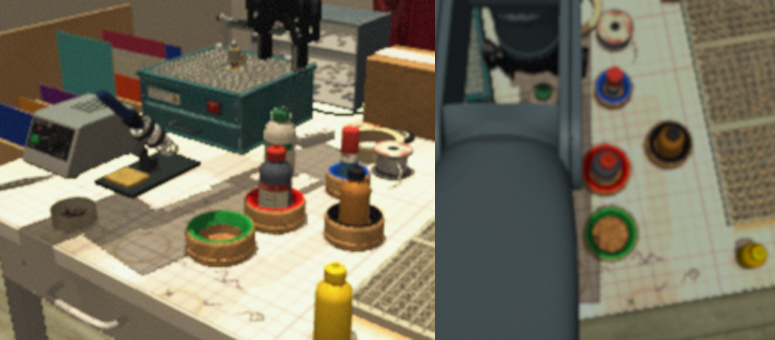

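Three are standing in their stands. The open gripper is above the flux bottle, so I'll descend on it.

jog_arm(
  rows="70 0 0 1 0;70 0 0 1 0;70 0 0 1 0;70 0 0 0.8 0;70 0 0 0.3 0;70 0 0 0 0;60 0 0 0 0;54 0 0 0 0;46 0 0 0 0;40 0 0 0 0",
)

```text
clock: 26.88
tool_pos: [661.5, 6.0, 44.0]
eef_rot: [0.001, 0.129, 0.992, 0.0]
wrist_force: [-1.0, 0.8, 6.0]
gripper_width: 46.2
finger_force: 40.3
```

jog_arm(
  rows="40 0 0 0 0;40 0 0 0 0;40 0 0 0 0",
)

```text
clock: 27.25
tool_pos: [661.5, 5.9, 44.0]
eef_rot: [0.001, 0.129, 0.992, 0.0]
wrist_force: [-0.4, 0.7, 6.6]
gripper_width: 46.1
finger_force: 40.3
```

```bash
python3 go.py 438.5,-62.5,190
```

```text
pos [661.5   5.9  44. ] w 46.1 F [-0.4  0.7  6.6] 40.330070211784914 t 27.25
438.5,-62.5,190 shares [ 6.59 -4.1  -4.88]
```

jog_arm(
  rows="40 0 0 -0.5 0;40 0 0 -1 0;40 0 0 -1 0;40 0 0 -1 0;40 0 0 -1 0;40 0.4 -0.25 -0.5 0;40 0.9 -0.56 0 0;40 0.9 -0.56 0 0;40 0.9 -0.56 0 0;40 0.9 -0.56 0 0",
)

```text
clock: 28.5
tool_pos: [523.0, -35.9, 192.0]
eef_rot: [-0.001, 0.129, 0.992, -0.0]
wrist_force: [0.6, -0.1, -1.8]
gripper_width: 46.3
finger_force: 41.5
```

jog_arm(
  rows="40 0.9 -0.56 0 0;40 0.9 -0.56 0 0;40 0.6 -0.4 0 0;40 0.2 -0.1 0 0;40 0 0 0 0;40 0 0 0 0",
)

```text
clock: 29.25
tool_pos: [438.3, -62.7, 192.7]
eef_rot: [0.0, 0.129, 0.992, -0.0]
wrist_force: [0.0, -0.6, -1.4]
gripper_width: 46.1
finger_force: 41.4
```

```bash
python3 go.py 438.5,-62.5,51; python3 snap.py f
```

```text
pos [438.3 -62.7 192.7] w 46.1 F [ 0.  -0.6 -1.4] 41.439964544260874 t 29.25
438.5,-62.5,51 shares [-0.    0.01  4.72]
```

View pics/v_f.png

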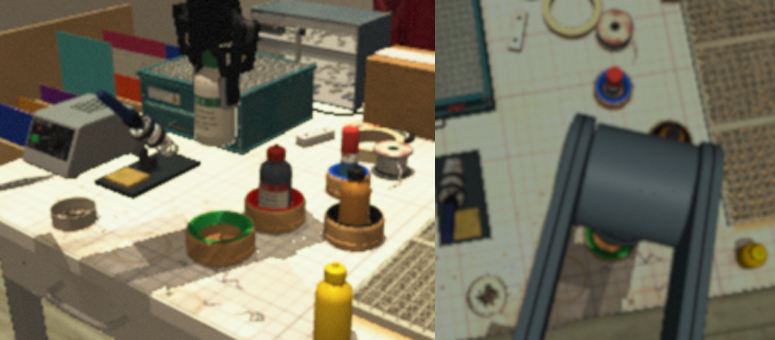

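jog_arm(
  rows="40 0 0 1 0;40 0 0 1 0;40 0 0 1 0;40 0 0 0.8 0;40 0 0 0.25 0;40 0 0 0.2 0;40 0 0 0.15 0;40 0 0 0.1 0;40 0 0 0.1 0;40 0 0 0 0",
)

```text
clock: 30.6
tool_pos: [437.7, -62.7, 54.6]
eef_rot: [0.0, 0.129, 0.992, -0.0]
wrist_force: [0.4, -1.5, -1.0]
gripper_width: 46.3
finger_force: 41.5
```

jog_arm(
  rows="40 0 0 0.05 0;40 0 0 0.03 0;40 0 0 0 0;40 0 0 0 0",
)

```text
clock: 31.1
tool_pos: [437.7, -62.7, 52.2]
eef_rot: [-0.0, 0.129, 0.992, 0.0]
wrist_force: [0.8, 0.3, -0.5]
gripper_width: 46.5
finger_force: 41.5
```

jog_arm(
  rows="40 0 0 0.04 0;40 0 0 0.03 0;40 0 0 0 0;40 0 0 0 0",
)

```text
clock: 31.6
tool_pos: [438.1, -62.8, 51.0]
eef_rot: [0.0, 0.129, 0.992, -0.0]
wrist_force: [-2.6, 1.0, 8.1]
gripper_width: 46.0
finger_force: 42.5
```

jog_arm(
  rows="50 0 0 0 0;56 0 0 0 0;64 0 0 0 0;70 0 0 0 0;70 0 0 0 0;76 0 0 -0.5 0;80 0 0 -1 0;80 0 0 -1 0;80 0 0 -1 0;80 0 0 -1 0",
)

```text
clock: 32.85
tool_pos: [437.5, -62.6, 186.1]
eef_rot: [-0.0, 0.129, 0.992, -0.0]
wrist_force: [0.7, 0.1, 0.7]
gripper_width: 80.1
finger_force: 0.0
```

jog_arm(
  rows="80 0.3 0.9 -0.5 0;80 0.3 0.9 0 0;80 0.3 0.9 0 0;80 0.3 0.9 0 0;80 0.3 0.9 0 0;80 0.3 0.9 0 0;80 0.3 0.9 0 0;80 0.3 0.9 0 0;80 0.3 0.9 0 0;80 0.3 0.9 0 0",
)

```text
clock: 34.1
tool_pos: [419.6, 222.3, 200.0]
eef_rot: [-0.0, 0.129, 0.992, -0.0]
wrist_force: [0.4, 0.2, -0.3]
gripper_width: 80.1
finger_force: 0.0
```

jog_arm(
  rows="80 0 0.9 0 0;80 0 0.9 0 0;80 0 0.9 0 0;80 0 0 0 0;80 0 0 0 0",
)

```text
clock: 34.72
tool_pos: [440.1, 299.1, 199.8]
eef_rot: [-0.0, 0.129, 0.992, -0.0]
wrist_force: [-0.4, -0.9, 0.0]
gripper_width: 80.1
finger_force: 0.0
```

```bash
python3 snap.py g
python3 - <<'E'
from m import *
from bench import arm
a=cv2.imread("pics/top_g.png");b=cv2.imread("pics/scene_g.png")
S=dict(green=(438.5,-62.4),red=(539.6,-71.8),black=(564.5,-179.8),blue=(671.8,-107.7))
for k,c,s,z,zs in(('flux','g','green',113,106),('patina','r','red',106,100),('oil','k','black',97,92),('glue','r','blue',97,80)):
    try:
        u,v=proj("top",(*S[s],z));m,st=blob(mask(a,c),u,v,5);M=cv2.moments(m,True);p=(M['m10']/M['m00'],M['m01']/M['m00']);print(k,ray("top",*p,z).round(1),S[s],st[4])
    except Exception as e:print(k,e)
    try:
        u,v=proj("scene",(*S[s],z));m,st=blob(mask(b,c),u,v,12);print('  scene exp',round(u,1),round(v,1),'got',st,st[0]+st[2]/2-.5)
    except Exception as e:print(k,e)
print(arm.observe()["tool_pos"])
E
```

```text
flux [433.1 -58.2] (438.5, -62.4) 354
  scene exp 227.6 197.5 got [222 196  13  12 116] 228.0
patina [529.5 -68.1] (539.6, -71.8) 446
  scene exp 260.8 186.0 got [257 185  11  10  89] 262.0
oil max() iterable argument is empty
  scene exp 309.1 198.1 got [305 197   9   9  57] 309.0
glue [ 670.2 -106.3] (671.8, -107.7) 77
  scene exp 305.4 175.5 got [301 173  11  18 169] 306.0
[440.23625958 298.76951309 200.05482192]
```

View pics/v_g.png

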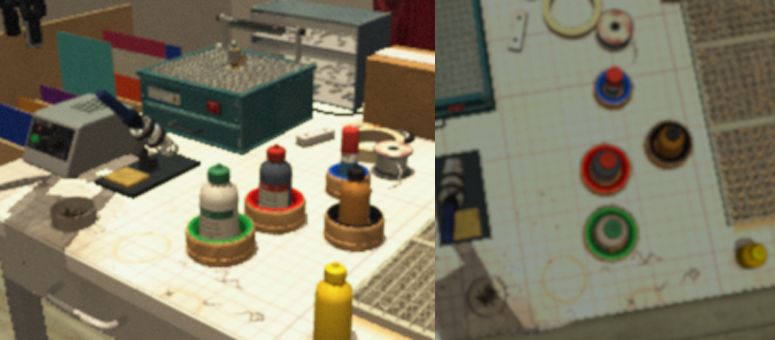

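The last picture shows all four upright in their own stands: green at about (218,220), red (275,195), black (354,210) and blue (349,165). The spool and tin are in their starting places. The scene-view cap columns match the stand axes to about 1 px. Each placement met the floor about 7 mm above its grasp height, and the gripper is clear, so I'm handing in.

```bash
python3 -c "
from bench import arm
print(arm.sign_off())"
```

```text
the job is handed in; nothing more can be done
None
```

The job is handed in: all three bottles and the glue stick stand upright in their own stands, with the spool and tin not visibly moved; the sign-off returned no verdict, so this rests on my last pictures and the contact heights.

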